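# Index the sample slide to the green station and fit its spacer sleeve

## Task

On the sample slide, pull up the red plunger knob, bring the carriage to the position marked by the green tag and let the plunger drop fully home in the hole there. Then take the blue spacer sleeve from the tray and lower it over the carriage's upright post, without letting it drop, until it sits on the flange at the foot. Do not push the other things on the bench about or knock them over.

Things in the scene. Friction and masses are not known exactly. Their poses are not given: they have to be found in the camera images.
- slide: Fixed aluminium base of the sample slide, 165 (x) x 260 (y) x 12 mm; its frame turns with it. Origin: centre of the underside, x = +5 mm being the middle of the plate; y runs along the carriage's travel, z up. A dark index bar along its -x side has five holes at y = -60, -30, 0, 30 and 60 mm. Grey end blocks at y = +-120 mm are 36 mm high. It keeps still.
- carriage (a joint): Travel of the blue carriage (128 x 70 mm plate, top 48 mm above the bench) along the slide's +y, in m, -0.072 to 0.072; 0 = middle hole, where it starts locked. Free to slide (about 2 N of friction) only while the plunger is pulled at least 9 mm; it has about 1 mm of play either way when locked. The carriage carries the plunger and the post.
- plunger (a joint): Rise of the red plunger knob on the carriage, in m: 0 = fully home in a hole, up to 0.016 when pulled. A spring pushes it down with about 5 N at 0 and 10 N at 0.012. The 8 mm pin has a round tip and clears the index bar above 0.009; released between holes it rests on the bar at about 0.009, and drops home when it meets a hole (10 mm wide).
- knob (a point): Centre of the red cylindrical plunger knob, 26 mm in diameter and 28 mm tall (+-14 mm about this point), axis upright. At rest this point is 87 mm above the bench and the knob's underside 25 mm above the carriage plate (a 22 mm steel collar stands below it). In the slide's frame it lies at x = -50 mm, y = carriage travel.
- post_foot (a point): Top face of the 44 mm flange at the foot of the steel post on the carriage, on the post's axis, 52 mm above the bench; in the slide's frame at x = +30 mm, y = carriage travel (80 mm from the knob's axis). The sleeve must end with its lower face here.
- post_top (a point): Top of the upright steel post, 60 mm above post_foot, 112 mm above the bench. The post is 16 mm in diameter, with its last 8 mm tapering to 8 mm.
- pointer (a point): Tip of the small yellow pointer on the carriage's +x edge, at the carriage's middle (y = carriage travel); it points at the tags.
- tag_green: Fixed green block, 12 x 18 x 12 mm, on the +x edge of the slide's base beside one of the four outer holes (y = -60, -30, 30 or 60 mm of the slide): the position wanted. The other three holes have white blocks of the same size. Origin: centre of the underside; axes parallel to the slide's; its y in the slide's frame is that of its hole.
- tray: Fixed grey tray board, 85 (x) x 235 (y) x 10 mm, frame turned with it, origin centre of the underside. Two sleeves and two jars stand on it in one row along its y at about -84, -28, 28 and 84 mm, in any order, gaps of about 14 mm between them; clear room on the row's two long sides (its +-x).
- sleeve_blue: Blue plastic spacer sleeve, loose: a plain tube 42 mm outside, 20 mm bore, 44 mm tall, about 0.06 to 0.11 kg, standing upright on the tray (10 mm above the bench). Origin: centre of its lower face, z along its axis.
- sleeve_orange: Orange sleeve of the same shape, not wanted; leave it. Origin: centre of its lower face.
- jar_amber: Amber jar, 42 mm across, 58 mm tall, on the tray; leave it. Origin: centre of its underside.
- jar_clear: White jar with black cap, 42 mm across, 54 mm tall, on the tray; leave it. Origin: centre of its underside.
- bottle_slide: Clear bottle with blue cap, 68 mm across, 170 mm tall, standing behind (+x of) the slide; leave it. Origin: centre of its underside.
- bottle_tray: White bottle with orange cap, 64 mm across, 160 mm tall, standing behind (+x of) the tray; leave it. Origin: centre of its underside.
- beaker: Clear plastic beaker, 72 mm across the rim, 85 mm tall, standing before (-x of) the tray; leave it. Origin: centre of its underside.
- tube_rack: Green tube rack with capped tubes, 60 x 130 mm, 75 mm tall; leave it. Origin: centre of its underside.
- stand: Fixed clamp stand between the slide and the tray: an upright steel rod, 12 mm thick, reaching 382 mm above the bench, at this body's origin (level of the bench); grey foot 90 (x) x 60 (y) x 12 mm. At 300 mm height it has a 30 mm clamp block and a clamp reaching 120 mm to +x, about 40 mm wide; the way past on its -x side is clear. It stands higher than a low carry: go round it.
There are look-alikes about, which are no part of the job. Of the things that look like the sleeve_blue, the middle-sized one is meant.

How it is judged:
On the way, in this order (a step that is already met when the one before it is completed fails the run):
1. the plunger is pulled clear of its hole (value of joint plunger above 0.009 m), for 0.1 s.
2. the carriage stands at the green tag with the plunger fully home in that hole (y of pointer in the frame of tag_green between -0.003 and 0.003 m and value of joint plunger below 0.0025 m), for 0.2 s.
3. the blue sleeve sits over the post, on the flange (horizontal distance between sleeve_blue and post_foot below 0.004 m and z of sleeve_blue in the frame of post_foot below 0.003 m and angle between sleeve_blue's own z axis and vertical below 0.1 rad), for 0.2 s.
At the end, for the whole second after the job is handed in: The carriage's pointer is within 3 mm of the green tag's middle along the slide with the plunger home (within 2.5 mm), and the blue sleeve is over the post at rest: within 4 mm of its axis, lower face within 3 mm of the flange, upright (all of step 2 and all of step 3 and linear speed of sleeve_blue below 0.02 m/s); the robot touches nothing.
It fails at once if the orange sleeve or a jar on the tray is pushed about (30 mm) or knocked over (distance of any of sleeve_orange, jar_amber, jar_clear from where it was at the start of the episode above 0.03 m or angle between any of sleeve_orange, jar_amber, jar_clear's own z axis and vertical above 0.5 rad).
It fails at once if a bottle is pushed about (30 mm) or knocked over (distance of any of bottle_slide, bottle_tray from where it was at the start of the episode above 0.03 m or angle between any of bottle_slide, bottle_tray's own z axis and vertical above 0.5 rad).
It fails at once if the beaker or the tube rack is pushed about (30 mm) or knocked over (distance of any of beaker, tube_rack from where it was at the start of the episode above 0.03 m or angle between any of beaker, tube_rack's own z axis and vertical above 0.5 rad).
It fails at once if the blue sleeve is dropped down the post (faster than 0.6 m/s) (horizontal distance between sleeve_blue and post_foot below 0.01 m and linear speed of sleeve_blue above 0.6 m/s).
It also fails if it takes over 70 s, if anything falls off the work surface, if the arm or the gripper's body presses on something with over 40 N, if the wrist force passes 120 N, or if a joint passes its speed limit or range.

## Robot

A 6-joint arm with a two-finger parallel gripper is mounted at the origin on the work surface. World frame = base frame: x ahead of the robot, y to its left, z up, the work surface at z = 0. Lengths are in m, angles in rad, forces in N, time in s.
With the tool pointing down it reaches from about 0.375 to 0.975 m from the base axis. Payload 3.8 kg.
Tool frame: the origin (TCP) lies on the centre line of the jaws, within the pads' length; the fingertips stand ahead of it and the grasp point (between the pads) lies 6 mm ahead of it (arm.tcp_to_tips is the x of the fingertips in the tool frame, in m); x points along the fingers, z is the direction in which the jaws open and shut, and the axes are right-handed (so a half turn about x gives the same grasp; the last joint's range is limited). The gripper opens to 85 mm and grips with 20 to 120 N. Pads are 22 mm wide; open, the fingers measure 114 mm over their backs; the gripper's body (76 mm by 85 mm) begins 54 mm behind the grasp point. The pads swing forward as they close: fully open they stand 13 mm farther back than shut.
Start: joints at [-1.148, 0.264, 1.604, -0, 1.274, -0.037], TCP at [0.3, -0.605, 0.256] pointing down, gripper open.
Joint ranges: [-2.63, 2.63], [-0.94, 2.18], [0.31, 2.57], [-1.31, 4.45], [0, 2.66], [-2.55, 2.55]. Speed limits (rad/s): [2.57, 2.57, 3.14, 3.14, 3.14, 3.14].

## Interface

Orientations are given as a rotation vector (axis times angle).
In Python, from workcell import arm, vision, models gives the robot as it stands.
- The arm moves only by the shell command python3 -m handwheel 'ROWS'. ROWS is JSON, one flat list of numbers, 7 for each row, row after row: the shift along the tool's x, y, z in mm, then the turn, a rotation vector about the tool's x, y, z in rad, then the opening, from 0 (shut) to 1 (fully open). In form: [x, y, z, wx, wy, wz, fingers, x, y, z, wx, wy, wz, fingers, ...]. A call has exactly 8 rows; each row shifts and turns the commanded pose from where the row before left it, along the tool's axes as they then stand; what a row does not reach is not made up. A row lasts 1/10 s, in which the tool goes at most 50 mm and 8.59 degrees, less where a joint would pass 70% of its speed; a pose out of reach is approached as far as the arm can. A call is refused whole if a number of a shift passes 50 or a number of a turn 0.15, either way. A call with a gripper value outside its range is refused whole. The fingers move at their own pace and stop on an object; the grip force is fixed at half the most. Time passes only in rows, so rows that do not move let the fingers close, or fill a call up. It gives the time, the measured TCP pose, the force and the opening at its end, in the units of the state.
- arm.get_state(): the state, without advancing time (a new reading comes with each control period).
- vision.grab_frame(name): name is "scene" or "top" or "wrist"; returns a dict with "frame" (420x560x3 uint8, red, green, blue), "fx", "fy", "cx", "cy" (pixels), "cam_to_world" (4x4, takes a point from camera to world coordinates); the wrist camera has in their place "hand_eye" (4x4, takes a point from camera to tool coordinates, whose origin is the TCP and whose axes are the tool frame's). Camera axes: x right, y down, z forward; pixel columns grow to the right and rows downward; lengths in m; the calibration is good to about 2 mm. The wrist camera is an equidistant fisheye: a pixel r from the principal point sees the ray r / f radians off the axis. A picture is of the moment at which its call begins: read the wrist's pose just before it. There is no depth.
- arm.sign_off(): hands the job in, once; it reports no verdict.
Trained networks look in a picture, given as the dict that the camera call returned (one of the last four; its "shot" number tells which), for a name from the list of things; names that differ only in an ending like _2 or _b are one class to them, and where a whole thing is asked for, a point or a joint stands for the part that bears it (a point fixed in the world has none). Each returns a list of dicts, best first, with "p" (0 to 1); they miss things now and then, are a little off and sometimes report something else, mostly with a low value. They report only what shows in the picture. A call takes as long as a camera call. They do not tell look-alikes from the thing itself.
- models.search_frame(picture, name): "at" ([x, y, z] in m, in the coordinates of the camera as it stood for that picture, good to about 4 mm: the middle of the surface that is visible of it).
The state is a dict: "clock": time; "joint_pos": joint angles; "joint_velocities": joint speeds; "joint_torque": joint torques, N m; "tool_pos": TCP position; "tcp_rot": TCP orientation; "contact_force": force on the tool from outside, world axes, zero at the start; "wrist_torque": the same for the moment, N m; "gripper_width": finger opening in m.
Only numpy, scipy, OpenCV 4.12 (cv2) and the standard library are available. Lean on these libraries where they do the work, as an engineer would, in place of code of your own. Each camera call takes 0.05 s, during which the arm holds its last target.

## Working session

There is one attempt and no reset: what is moved stays moved. The work goes in short steps, Python scripts to look and compute and a shell command to move; the robot and the scene stay as the last step left them, time stands still between calls to the robot, and variables do not carry over. Pictures are saved under pics/ and viewed, and the job is handed in when it is done.

```bash
ls; mkdir -p pics
python3 - <<'E'
from workcell import arm, vision, models
import cv2
s=arm.get_state(); print(s)
for n in ("scene","top","wrist"):
    d=vision.grab_frame(n); cv2.imwrite(f"pics/{n}0.png",d["frame"][:,:,::-1]); print(n,{k:v for k,v in d.items() if k!="frame"})
E
```

```text
pics
{'clock': 0.0, 'joint_pos': array([-1.14789552e+00,  2.64753503e-01,  1.60541608e+00,  1.11412859e-06,
        1.27369872e+00, -3.69149687e-02]), 'joint_velocities': array([ 0.00085612, -0.00074655,  0.0012672 ,  0.00011524, -0.00109558,
       -0.00037896]), 'joint_torque': array([-4.25916887e-04, -5.15113413e+01, -3.67319798e+01, -4.41581496e-04,
        1.29539214e-02, -1.94709401e-05]), 'tool_pos': array([ 0.29925758, -0.6042613 ,  0.25493901]), 'tcp_rot': array([ 0.86546968,  1.39424588, -0.86338547]), 'contact_force': array([-0.33112614,  0.00776578, -0.09504951]), 'wrist_torque': array([-0.01996038,  0.02624604, -0.0598816 ]), 'gripper_width': 0.08546109882399744}
scene {'fx': 395.941681558643, 'fy': 395.941681558643, 'cx': 282.0076796601979, 'cy': 204.26021250004624, 'cam_to_world': array([[-0.44855676,  0.75040478, -0.48547863,  0.98117802],
       [ 0.89373002,  0.38060991, -0.23745051,  0.21882471],
       [ 0.00659397, -0.54039685, -0.84138443,  0.79039032],
       [ 0.        ,  0.        ,  0.        ,  1.        ]]), 'shot': 1}
top {'fx': 463.40237052797124, 'fy':
[... 215 characters left out ...]
 -8.35770266e-04,
         4.54891914e-02],
       [ 4.14861717e-03, -1.85905263e-01, -9.82558915e-01,
         1.30826867e+00],
       [ 0.00000000e+00,  0.00000000e+00,  0.00000000e+00,
         1.00000000e+00]]), 'shot': 2}
wrist {'fx': 325.19226210127806, 'fy': 325.19226210127806, 'cx': 276.984992482761, 'cy': 206.15979041067385, 'hand_eye': array([[-1.75307524e-03, -2.97890068e-01,  9.54598572e-01,
        -1.18106571e-01],
       [-2.70566921e-04, -9.54599863e-01, -2.97890967e-01,
         7.53174489e-02],
       [ 9.99998427e-01, -7.80508075e-04,  1.59288618e-03,
        -1.07011076e-03],
       [ 0.00000000e+00,  0.00000000e+00,  0.00000000e+00,
         1.00000000e+00]]), 'shot': 3}
```

View pics/scene0.png

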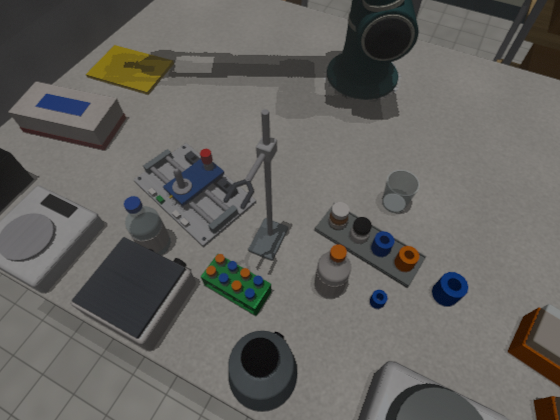

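View pics/top0.png

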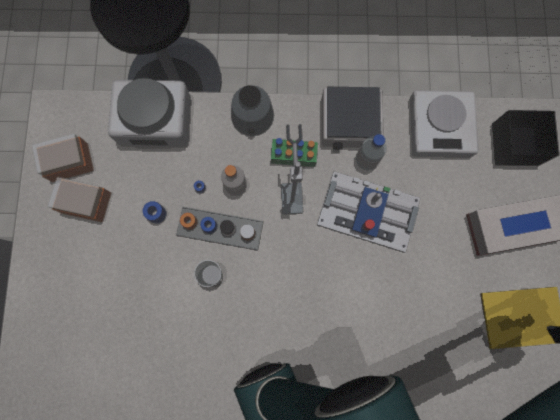

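View pics/wrist0.png

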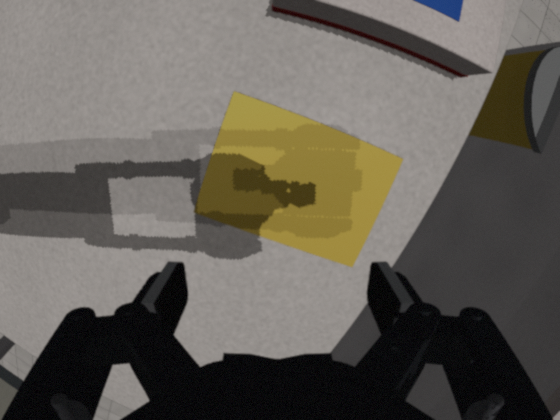

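Scene view: the slide is at about (195,190) with the red knob at (206,156), the stand rod at (267,190) and the tray row from (340,213) to (407,258). There are three blue sleeve-like rings: (383,242) on the tray, a large one at (450,289) and a small one at (378,298). The middle-sized one is the one on the tray. I'll measure next.

```bash
cat > h.py <<'E'
from workcell import arm, vision, models
import numpy as np, cv2
from scipy.spatial.transform import Rotation as R
def ray(d,u,v):
    M=d["cam_to_world"]; r=M[:3,:3]@np.array([(u-d["cx"])/d["fx"],(v-d["cy"])/d["fy"],1]); return M[:3,3],r
def atz(d,u,v,z):
    o,r=ray(d,u,v); return o+r*(z-o[2])/r[2]
def toolT():
    s=arm.get_state(); T=np.eye(4); T[:3,:3]=R.from_rotvec(s["tcp_rot"]).as_matrix(); T[:3,3]=s["tool_pos"]; return T
def wgrab(name=None):
    T=toolT(); d=vision.grab_frame("wrist"); d["cam_to_world"]=T@d["hand_eye"]; return d
def proj(d,p):
    M=np.linalg.inv(d["cam_to_world"]); q=M[:3,:3]@np.array(p)+M[:3,3]
    return d["cx"]+d["fx"]*q[0]/q[2], d["cy"]+d["fy"]*q[1]/q[2]
def wproj(d,p):
    M=np.linalg.inv(d["cam_to_world"]); q=M[:3,:3]@np.array(p)+M[:3,3]
    rho=np.hypot(q[0],q[1]); th=np.arctan2(rho,q[2]); k=d["fx"]*th/rho
    return d["cx"]+k*q[0], d["cy"]+k*q[1]
def watz(d,u,v,z):
    x,y=u-d["cx"],v-d["cy"]; r=np.hypot(x,y); th=r/d["fx"]
    c=np.array([x/r*np.sin(th),y/r*np.sin(th),np.cos(th)]); M=d["cam_to_world"]; o=M[:3,3]; w=M[:3,:3]@c
    return o+w*(z-o[2])/w[2]
def search(d,name,n=3):
    M=d["cam_to_world"]
    return [(round(r["p"],2),np.round(M[:3,:3]@np.array(r["at"])+M[:3,3],4)) for r in models.search_frame(d,name)[:n]]
E
python3 - <<'E'
from h import *
np.set_printoptions(suppress=True)
for cam in ("scene","top"):
    d=vision.grab_frame(cam)
    c=d["frame"]
    for n in ("slide","knob","post_top","tag_green","tray","sleeve_blue","sleeve_orange","jar_amber","jar_clear","bottle_slide","bottle_tray","beaker","tube_rack","stand"):
        print(cam,n,[(p,x.tolist()) for p,x in search(d,n)])
    if cam=="scene": a=c[130:250,120:280];b=c[190:310,310:470]
    else: e=c[160:260,300:433]; f=c[160:260,130:263]
z=lambda im:cv2.resize(im,(800,600),interpolation=cv2.INTER_CUBIC)[:,:,::-1]
for n,i in zip("abef",(a,b,e,f)): cv2.imwrite(f"pics/c1{n}.png",z(i))
E
```

```text
scene slide [(0.93, [0.6032, -0.1858, 0.0092])]
scene knob [(0.43, [0.5426, -0.1904, 0.0995])]
scene post_top [(0.81, [0.5823, -0.1984, 0.0469])]
scene tag_green [(0.44, [0.6544, -0.2576, 0.027])]
scene tray [(0.7, [0.5496, 0.2142, 0.0089])]
scene sleeve_blue [(0.85, [0.6509, 0.2785, 0.0339]), (0.83, [0.5797, 0.3952, 0.0501]), (0.72, [0.5495, 0.2398, 0.052])]
scene sleeve_orange [(0.75, [0.5571, 0.2957, 0.0488])]
scene jar_amber [(0.74, [0.5245, 0.1305, 0.0633])]
scene jar_clear [(0.68, [0.5439, 0.1902, 0.0611])]
scene bottle_slide [(0.72, [0.586, -0.1988, 0.0463]), (0.67, [0.7538, -0.1909, 0.1103])]
scene bottle_tray [(0.87, [0.6755, 0.1796, 0.1013])]
scene beaker [(0.77, [0.3927, 0.2308, 0.0549])]
scene tube_rack [(0.79, [0.7656, 0.019, 0.0441])]
scene stand [(0.58, [0.6222, 0.0153, 0.2206])]
top slide [(0.72, [0.5812, -0.2093, 0.0152]), (0.43, [0.533, -0.1955, 0.096])]
top knob []
top post_top [(0.57, [0.5771, -0.2084, 0.0465])]
top tag_green []
top tray [(0.64, [0.5234, 0.2058, 0.0104])]
top sleeve_blue [(0.61, [0.57, 0.3892, 0.0578]), (0.58, [0.5355, 0.2334, 0.0551]), (0.4, [0.6473, 0.2711, 0.0354])]
top sleeve_orange [(0.53, [0.5435, 0.2911, 0.0574]), (0.25, [0.3997, 0.2368, 0.0253])]
top jar_amber [(0.65, [0.5136, 0.1295, 0.0702])]
top jar_clear [(0.7, [0.5229, 0.1847, 0.0634]), (0.46, [0.7386, 0.005, 0.0461])]
top bottle_slide [(0.73, [0.7318, -0.202, 0.113])]
top bottle_tray []
top beaker [(0.94, [0.4021, 0.2354, 0.021])]
top tube_rack [(0.74, [0.7389, 0.0043, 0.0453])]
top stand [(0.92, [0.6136, 0.0061, 0.0095]), (0.58, [0.5771, -0.2098, 0.0503]), (0.56, [0.5246, 0.1852, 0.0649])]
```

View pics/c1a.png

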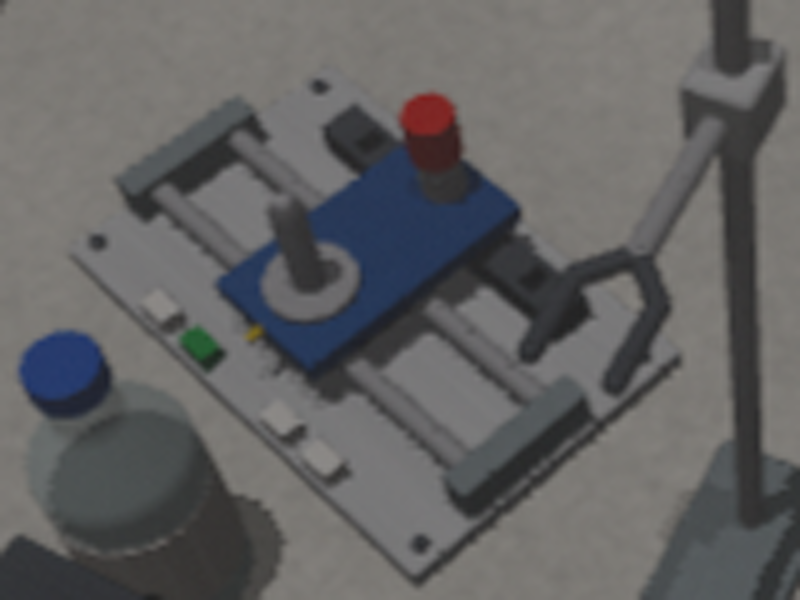

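View pics/c1b.png

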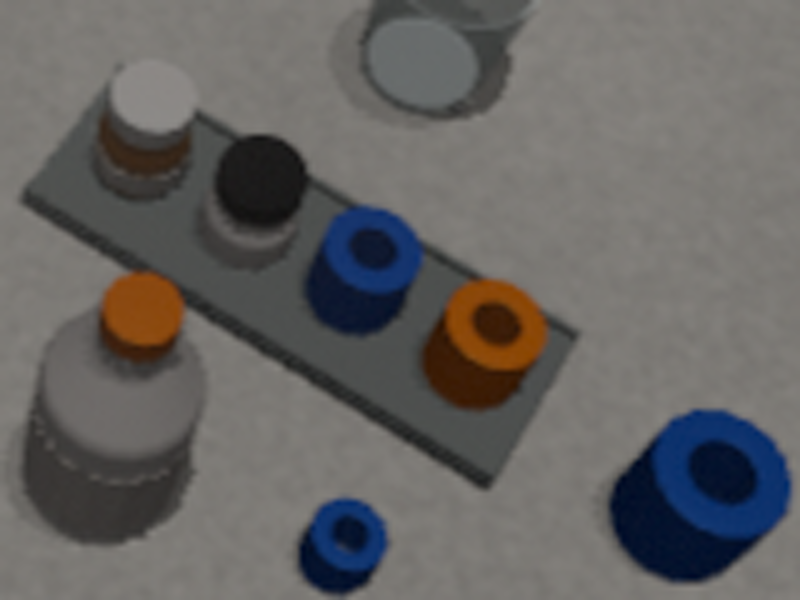

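View pics/c1e.png

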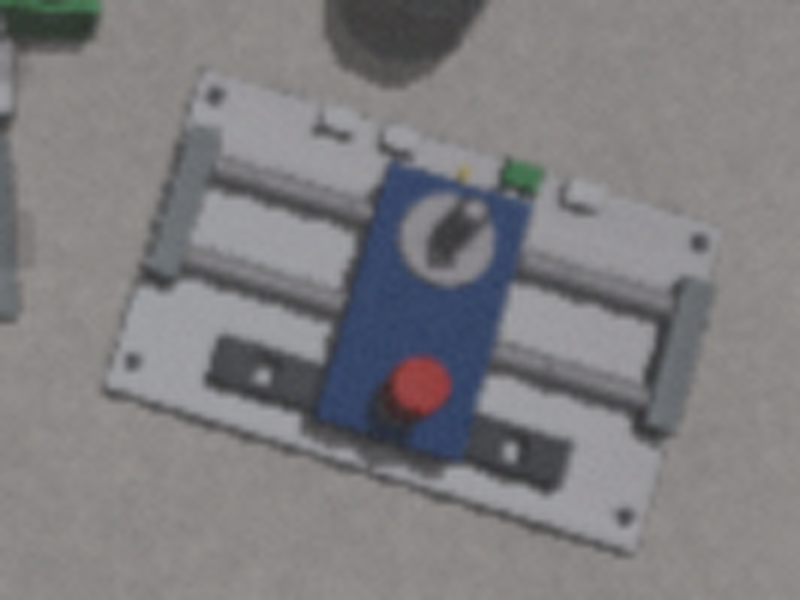

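View pics/c1f.png

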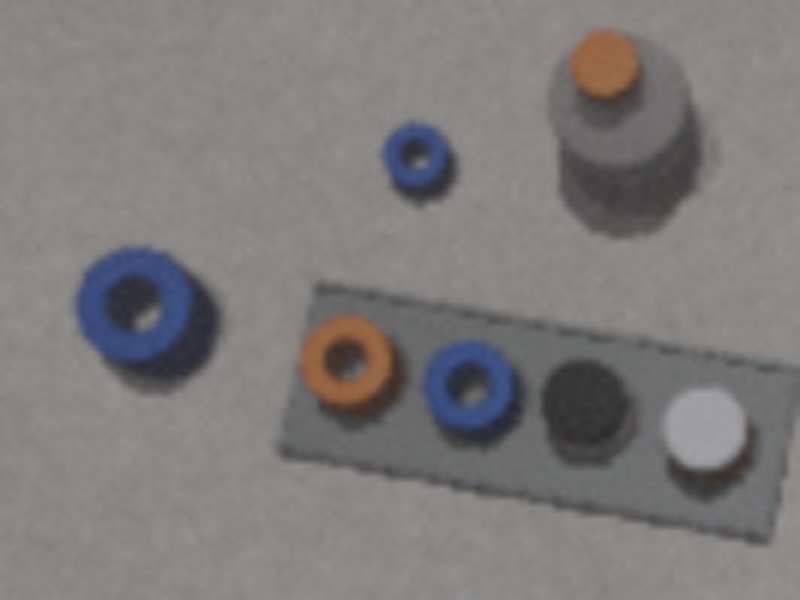

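Top crop: the green tag (522,175) is the inner one on the right (slide -y) side, so the target is y = -30 mm. The sleeve crop confirms three blue rings: big (135,305), small (417,158) and middle-sized (472,390) on the tray. The middle one is meant, and its size matches the orange sleeve's.

Run:
```python
from h import *
np.set_printoptions(suppress=True,precision=4)
s=vision.grab_frame("scene"); t=vision.grab_frame("top")
T=lambda p,z,o=(300,160): atz(t,o[0]+(p[0]+.5)*.16625-.5,o[1]+(p[1]+.5)/6-.5,z)
S=lambda p,z,o=(120,130): atz(s,o[0]+(p[0]+.5)*.2-.5,o[1]+(p[1]+.5)*.2-.5,z)
C=[T(p,.012) for p in [(200,70),(720,232),(635,553),(105,388)]]
print(C)
Cs=[S(p,.012) for p in [(678,358),(418,578),(75,250)]]; print("scene corners",Cs)
ctr=np.mean(C,0); print(ctr)
ya=(C[0]+C[3]-C[1]-C[2])/2; print("ylen",np.linalg.norm(ya),"yaw",np.arctan2(-ya[0],ya[1])); xa=(C[0]+C[1]-C[2]-C[3])/2; print(np.linalg.norm(xa),np.arctan2(xa[1],xa[0]))
ys=Cs[0]*0+(Cs[1]-Cs[2]); print("scene y edge",np.linalg.norm(ys),np.arctan2(-ys[0],ys[1]))
for n,p,q,z in [("knob",(420,385),(428,115),.101),("tag",(522,170),(203,338),.024),("post",(475,211),(286,202),.112)]:
    print(n,T(p,z),S(q,z))
o=(130,160);os=(310,190)
for n,p,q,z in [("or",(347,358),(495,322),.054),("blue",(471,384),(371,246),.054),("cap",(587,398),(262,178),.064),("amb",(705,422),(152,95),.068)]:
    print(n,T(p,z,o),S(q,z,os))
tr=[T(p,.01,o) for p in [(320,285),(800,365),(770,543),(280,455)]]; print(tr)
print("stand",atz(t,292,211,0))
```

```text
[array([ 0.7014, -0.1116,  0.012 ]), array([ 0.626 , -0.3591,  0.012 ]), array([ 0.4716, -0.3134,  0.012 ]), array([ 0.5452, -0.0661,  0.012 ])]
scene corners [array([ 0.5529, -0.0608,  0.012 ]), array([ 0.7052, -0.1069,  0.012 ]), array([ 0.6303, -0.3518,  0.012 ])]
[ 0.5861 -0.2126  0.012 ]
ylen 0.2583510055321052 yaw -0.2926677654674097
0.16183359038467648 -0.2854472745710601
scene y edge 0.2560846976624645 -0.2967953122025666
knob [ 0.5346 -0.1968  0.101 ] [ 0.538  -0.1923  0.101 ]
tag [ 0.6517 -0.2626  0.024 ] [ 0.6495 -0.2584  0.024 ]
post [ 0.6111 -0.2203  0.112 ] [ 0.6138 -0.2138  0.112 ]
or [0.5459 0.2936 0.054 ] [0.5472 0.2968 0.054 ]
blue [0.5349 0.2365 0.054 ] [0.5367 0.24   0.054 ]
cap [0.5278 0.1824 0.064 ] [0.5326 0.1881 0.064 ]
amb [0.5172 0.1285 0.068 ] [0.5177 0.1314 0.068 ]
[array([0.5882, 0.317 , 0.01  ]), array([0.5538, 0.0884, 0.01  ]), array([0.4691, 0.1004, 0.01  ]), array([0.5065, 0.3312, 0.01  ])]
stand [0.5844 0.0049 0.    ]
```

```bash
cat >> h.py <<'E'
def go(p,jaw=None):
    """shift in present tool axes to bring TCP to p; turn about tool x (after) to set jaw (tool z) to world heading jaw; plus tilt residual"""
    T=toolT(); Rm=T[:3,:3]; print("pos",np.round(T[:3,3],4),"x",np.round(Rm[:,0],4),"z",np.round(Rm[:,2],4),"zhead",round(np.arctan2(Rm[1,2],Rm[0,2]),4), "clock",round(float(arm.get_state()["clock"]),2))
    if p is not None: print("shift mm",np.round(Rm.T@(np.array(p)-T[:3,3])*1000,1))
    if jaw is not None:
        z=np.array([np.cos(jaw),np.sin(jaw),0]); x=np.array([0,0,-1.]); D=np.column_stack([x,np.cross(z,x),z])
        for k in (0,np.pi):
            D2=D@R.from_rotvec([k,0,0]).as_matrix(); print("turn",np.round(R.from_matrix(Rm.T@D2).as_rotvec(),4))
E
python3 - <<'E'
from h import *
print(arm.tcp_to_tips); go([.536,-.195,.24],-0.2925+np.pi/2)
E
```

```text
0.025
pos [ 0.2995 -0.6049  0.2563] x [ 0. -0. -1.] z [ 0.4438 -0.8962  0.    ] zhead -1.111 clock 1.75
shift mm [  16.3  393.8 -262.4]
turn [-2.3893  0.      0.    ]
turn [ 0.7523  0.     -0.    ]
```

```bash
python3 -m handwheel '[0,33,-22,0,0,0,1, 0,33,-22,0,0,0,1, 0,33,-22,0,0,0,1, 0,33,-22,0,0,0,1, 0,33,-22,0,0,0,1, 0,33,-22,0,0,0,1, 0,33,-22,0,0,0,1, 0,33,-22,0,0,0,1]'
python3 -m handwheel '[0,33,-22,0,0,0,1, 0,33,-22,0,0,0,1, 0,33,-22,0,0,0,1, 0,31,-20,0,0,0,1, 0,0,0,0.125,0,0,1, 0,0,0,0.125,0,0,1, 0,0,0,0.125,0,0,1, 0,0,0,0.125,0,0,1]'
python3 -m handwheel '[0,0,0,0.125,0,0,1, 0,0,0,0.127,0,0,1, 0,0,0,0,0,0,1, 0,0,0,0,0,0,1, 0,0,0,0,0,0,1, 0,0,0,0,0,0,1, 0,0,0,0,0,0,1, 0,0,0,0,0,0,1]'
python3 - <<'E'
from h import *
d=wgrab(); cv2.imwrite("pics/w1.png",d["frame"][:,:,::-1])
go([.536,-.195,.2])
for p in [(.535,-.195,.101),(.612,-.217,.112),(.65,-.26,.024)]: print(wproj(d,p))
for n in ("knob","post_top","post_foot","tag_green"): print(n,search(d,n))
E
```

```text
clock: 2.55
tool_pos: [0.4586, -0.3286, 0.2565]
tcp_rot: [0.864, 1.392, -0.864]
contact_force: [0.6, -0.4, 0.1]
gripper_width: 0.0854
clock: 3.35
tool_pos: [0.5365, -0.195, 0.2564]
tcp_rot: [1.242, 1.188, -1.242]
contact_force: [0.2, -0.6, 0.2]
gripper_width: 0.0851
clock: 4.15
tool_pos: [0.5363, -0.1953, 0.2563]
tcp_rot: [1.421, 1.057, -1.421]
contact_force: [0.3, 0.0, 0.1]
gripper_width: 0.0853
pos [ 0.5364 -0.1953  0.2563] x [ 0.  0. -1.] z [-0.2877 -0.9577 -0.    ] zhead -1.8627 clock 4.2
shift mm [56.3 -0.4 -0.1]
(np.float64(277.0024286126165), np.float64(196.5505246185305))
(np.float64(275.63997941615656), np.float64(103.33892728111228))
(np.float64(304.4487046886548), np.float64(60.01734376100325))
knob [(0.85, array([ 0.5339, -0.1979,  0.1003]))]
post_top [(0.68, array([ 0.5752, -0.2058,  0.0441]))]
post_foot [(0.97, array([ 0.5806, -0.2071,  0.0495])), (0.59, array([0.6514, 0.1476, 0.0351]))]
tag_green [(0.74, array([ 0.5808, -0.208 ,  0.0464])), (0.48, array([ 0.6474, -0.2591,  0.0238]))]
```

View pics/w1.png

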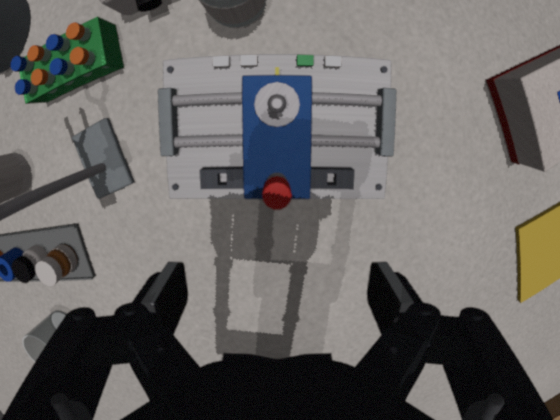

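Run:
```python
import cv2
f=cv2.imread("pics/w1.png")[45:225,155:395]; cv2.imwrite("pics/w1c.png",cv2.resize(f,(800,600),interpolation=cv2.INTER_CUBIC))
```

```text
(no output)
```

View pics/w1c.png

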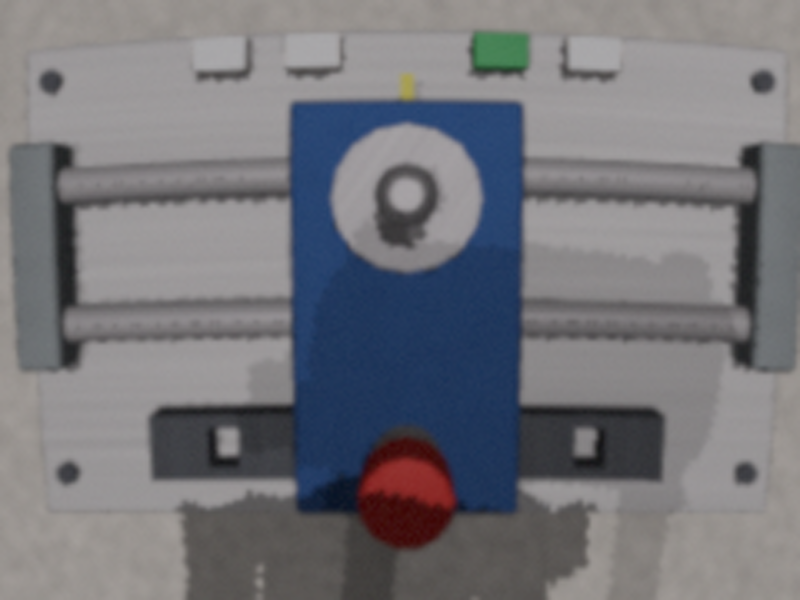

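Run:
```python
from h import *
d=wgrab()
c=lambda u,v,z: watz(d,155+u*.3,45+v*.3,z)
k=c(408,500,.101);p=c(405,194,.112);f=c(407,197,.052);g=c(501,50,.024);y=c(407,77,.046)
print(k,p,f,g,y)
xd=np.array([np.cos(-.2925),np.sin(-.2925)]); yd=np.array([-xd[1],xd[0]])
for q in (p,f,g): e=(q-k)[:2]; print(e@xd,e@yd)
for a,b in [((150,450),(663,450)),((15,255),(800,255))]:
  e=c(*b,.02)-c(*a,.02); print(np.arctan2(-e[1],-e[0])-np.pi/2,np.linalg.norm(e))
```

```text
[ 0.53627569 -0.1957323   0.101     ] [ 0.6119412  -0.21770226  0.112     ] [ 0.61180544 -0.21830704  0.052     ] [ 0.64980429 -0.26090869  0.024     ] [ 0.64688649 -0.22887934  0.046     ]
0.07878666829909736 0.0007811089706827781
0.07883106083259087 0.00016287650326232163
0.12750000265457415 -0.02967246289004817
-0.29279850108577943 0.17490737400714523
-0.2922509982455872 0.26512236796105726
```

```bash
python3 -m handwheel '[20,0,0,0,0,0,1, 20,0,0,0,0,0,1, 20,0,0,0,0,0,1, 20,0,0,0,0,0,1, 20,0,0,0,0,0,1, 20,0,0,0,0,0,1, 20,0,0,0,0,0,1, 20,0,0,0,0,0,1]'
python3 -m handwheel '[0,0,0,0,0,0,1, 0,0,0,0,0,0,0, 0,0,0,0,0,0,0, 0,0,0,0,0,0,0, 0,0,0,0,0,0,0, 0,0,0,0,0,0,0, 0,0,0,0,0,0,0, 0,0,0,0,0,0,0]'
python3 - <<'E'
from h import *
d=wgrab(); cv2.imwrite("pics/w2.png",d["frame"][:,:,::-1])
go(None); print(arm.get_state()["gripper_width"])
E
```

```text
clock: 5.25
tool_pos: [0.5364, -0.1953, 0.0956]
tcp_rot: [1.421, 1.056, -1.421]
contact_force: [0.4, -0.1, -0.2]
gripper_width: 0.0854
clock: 6.05
tool_pos: [0.5371, -0.1955, 0.0977]
tcp_rot: [1.422, 1.055, -1.42]
contact_force: [-0.9, 0.5, 6.3]
gripper_width: 0.0243
pos [ 0.5371 -0.1956  0.0977] x [ 1.7e-03 -7.0e-04 -1.0e+00] z [-2.881e-01 -9.576e-01  2.000e-04] zhead -1.863 clock 6.1
0.02427892875275655
```

View pics/w2.png

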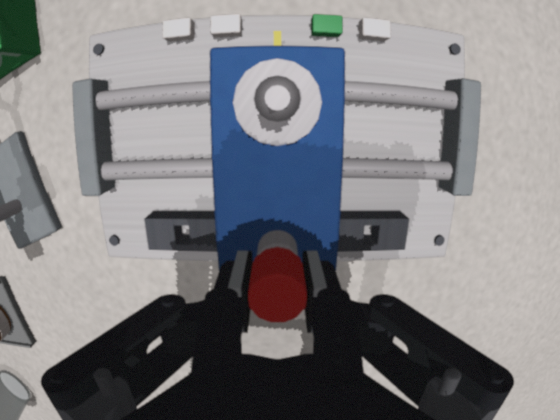

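The knob is gripped between the pads (277,285). The carriage has not moved: the pointer is at (277,38) and the green tag at (327,25). Pulling up now.

```bash
python3 -m handwheel '[-4,0,0,0,0,0,0, -4,0,0,0,0,0,0, -4,0,0,0,0,0,0, -3,0,0,0,0,0,0, 0,0,0,0,0,0,0, 0,0,0,0,0,0,0, 0,0,0,0,0,0,0, 0,0,0,0,0,0,0]'
python3 - <<'E'
from h import *
d=wgrab(); cv2.imwrite("pics/w3.png",d["frame"][200:360,180:390,::-1].repeat(3,0).repeat(3,1))
go(None); print(arm.get_state()["gripper_width"])
E
```

```text
clock: 6.9
tool_pos: [0.5371, -0.1955, 0.1103]
tcp_rot: [1.422, 1.055, -1.42]
contact_force: [6.3, -2.9, -9.6]
gripper_width: 0.0245
pos [ 0.537  -0.1955  0.1102] x [ 1.6e-03 -6.0e-04 -1.0e+00] z [-2.881e-01 -9.576e-01  1.000e-04] zhead -1.8631 clock 6.95
0.02444383118441899
```

View pics/w3.png

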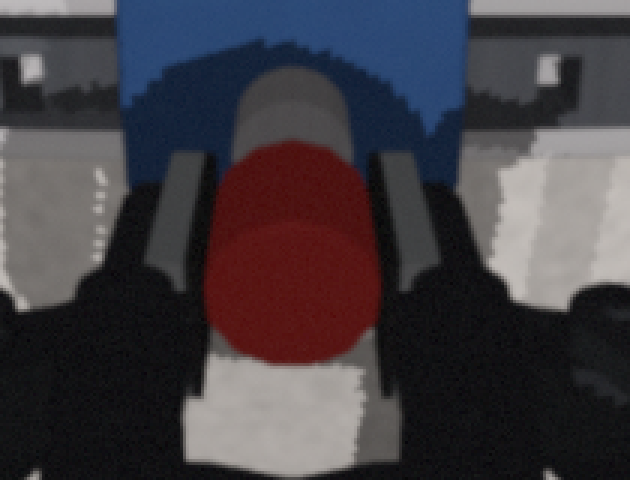

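```bash
python3 -m handwheel '[0,0,5,0,0,0,0, 0,0,5,0,0,0,0, 0,0,5,0,0,0,0, 0,0,5,0,0,0,0, 0,0,5,0,0,0,0, 0,0,5,0,0,0,0, 0,0,0,0,0,0,0, 0,0,0,0,0,0,0]'
python3 - <<'E'
from h import *
d=wgrab(); cv2.imwrite("pics/w4.png",d["frame"][:,:,::-1])
go([0.5371-.2883*.03,-.1955-.9575*.03,.11]); print(arm.get_state()["gripper_width"])
E
```

```text
clock: 7.75
tool_pos: [0.5283, -0.2245, 0.1102]
tcp_rot: [1.422, 1.055, -1.42]
contact_force: [5.6, -3.4, -10.3]
gripper_width: 0.0243
pos [ 0.5283 -0.2245  0.1102] x [ 1.5e-03 -8.0e-04 -1.0e+00] z [-2.883e-01 -9.575e-01  4.000e-04] zhead -1.8633 clock 7.8
shift mm [ 0.2  0.1 -0.3]
0.024385394177814494
```

View pics/w4.png

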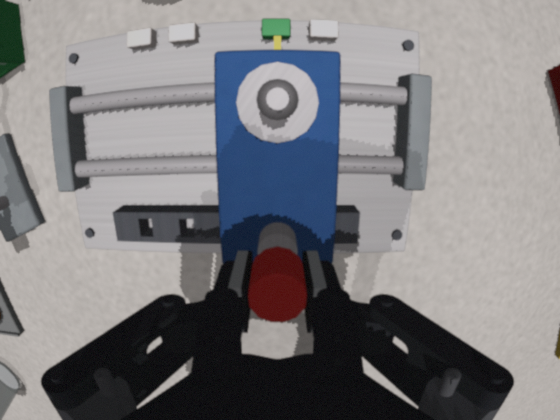

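The pointer (277,43) lines up with the green tag (276,28). Lowering, then opening.

```bash
python3 -m handwheel '[3,0,0,0,0,0,0, 3,0,0,0,0,0,0, 3,0,0,0,0,0,0, 3,0,0,0,0,0,0, 2,0,0,0,0,0,0, 0,0,0,0,0,0,0, 0,0,0,0,0,0,0, 0,0,0,0,0,0,0]'
python3 - <<'E'
from h import *
go(None)
E
python3 -m handwheel '[0,0,0,0,0,0,0.6, 0,0,0,0,0,0,0.6, 0,0,0,0,0,0,0.8, 0,0,0,0,0,0,1, 0,0,0,0,0,0,1, 0,0,0,0,0,0,1, 0,0,0,0,0,0,1, -5,0,0,0,0,0,1]'
python3 - <<'E'
from h import *
d=wgrab(); cv2.imwrite("pics/w5.png",d["frame"][:,:,::-1])
go(None)
E
```

```text
clock: 8.6
tool_pos: [0.5283, -0.2244, 0.0978]
tcp_rot: [1.421, 1.055, -1.42]
contact_force: [2.8, -2.4, -1.3]
gripper_width: 0.024
pos [ 0.5283 -0.2244  0.0978] x [ 1.5e-03 -9.0e-04 -1.0e+00] z [-2.881e-01 -9.576e-01  4.000e-04] zhead -1.863 clock 8.6
clock: 9.4
tool_pos: [0.527, -0.2237, 0.1016]
tcp_rot: [1.421, 1.058, -1.422]
contact_force: [-0.5, -0.2, 0.4]
gripper_width: 0.0853
pos [ 0.528  -0.2241  0.1031] x [ 4.e-04 -2.e-04 -1.e+00] z [-0.2881 -0.9576  0.    ] zhead -1.863 clock 9.45
```

View pics/w5.png

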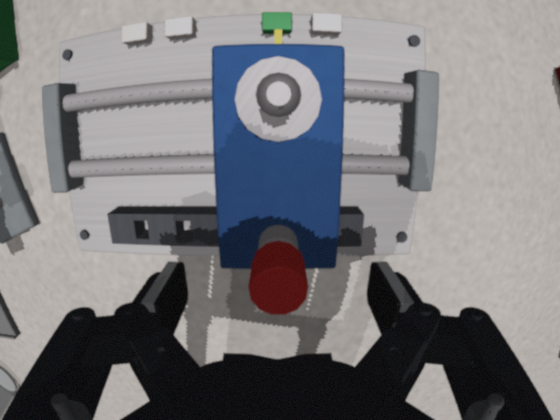

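```bash
python3 -m handwheel '[-20,0,0,0,0,0,1, -20,0,0,0,0,0,1, -20,0,0,0,0,0,1, -20,0,0,0,0,0,1, -20,0,0,0,0,0,1, -20,0,0,0,0,0,1, -20,0,0,0,0,0,1, -20,0,0,0,0,0,1]'
python3 - <<'E'
from h import *
go([.536,.239,.25],-0.16)
d=wgrab(); cv2.imwrite("pics/w6.png",cv2.resize(d["frame"][45:225,155:395,::-1],(800,600),interpolation=cv2.INTER_CUBIC)); np.save("pics/w6.npy",d["cam_to_world"])
print(search(d,"knob"))
k0=np.array([.5363-.2883*.03,-.1957-.9575*.03]); 
for h in (.101,.110): u=wproj(d,[*k0,h]); print(h,(u[0]-155)/.3,(u[1]-45)/.3)
s=vision.grab_frame("scene"); cv2.imwrite("pics/s6.png",cv2.resize(s["frame"][120:240,120:280,::-1],(800,600),interpolation=cv2.INTER_CUBIC))
for h in (.101,.110): u=proj(s,[*k0,h]); print(h,(u[0]-120)*5,(u[1]-120)*5)
E
```

```text
clock: 10.25
tool_pos: [0.5277, -0.224, 0.2635]
tcp_rot: [1.421, 1.056, -1.421]
contact_force: [0.7, 0.4, -0.8]
gripper_width: 0.0855
pos [ 0.5277 -0.224   0.2635] x [ 5.e-04 -2.e-04 -1.e+00] z [-2.881e-01 -9.576e-01  1.000e-04] zhead -1.863 clock 10.25
shift mm [  13.4 -125.4 -445.7]
turn [-1.703e+00  5.000e-04 -3.000e-04]
turn [ 1.4386e+00 -3.0000e-04 -5.0000e-04]
[(0.77, array([ 0.5271, -0.2262,  0.1001]))]
0.101 407.82644161886674 492.9303608215694
0.11 407.93537966343916 501.8221744709717
0.101 378.7541491521327 122.88159136772236
0.11 375.24774021886003 109.64152217769467
```

View pics/w6.png

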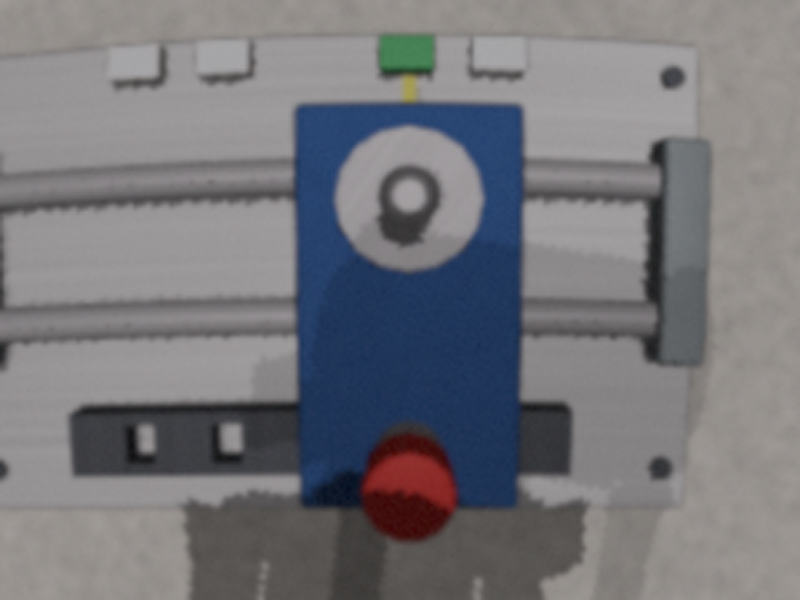

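View pics/s6.png

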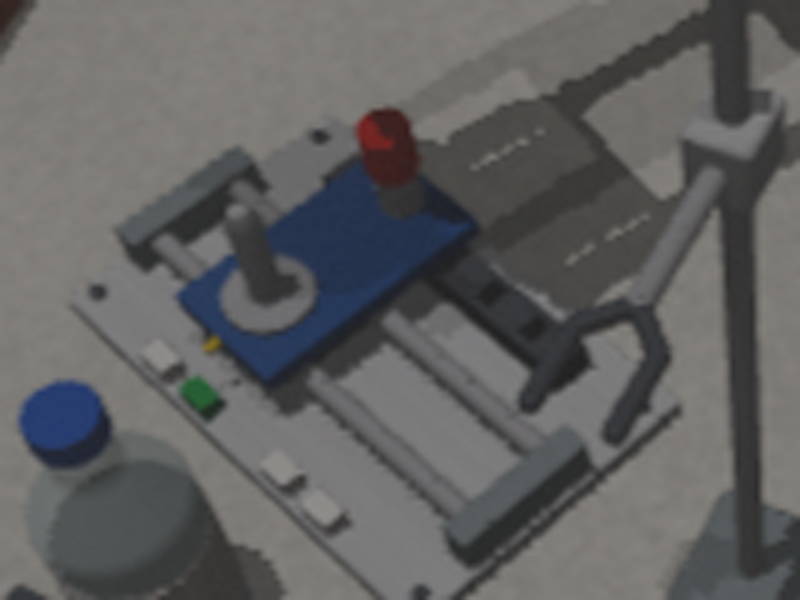

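The plunger reads home: the knob top sits where z = 0.101 projects. The pointer (409,88) is at the green tag (407,52). Next I go round the stand on its -x side to the tray.

```bash
python3 - <<'E'
from h import *
d=vision.grab_frame("wrist"); d["cam_to_world"]=np.load("pics/w6.npy")
c=lambda u,v,z: watz(d,155+u*.3,45+v*.3,z)
print(c(409,194,.112),c(409.5,198,.052),c(409,495,.101),c(407,53,.024))
E
python3 -m handwheel '[0,-26.7,-13.7,0,0,0,1, 0,-26.7,-13.7,0,0,0,1, 0,-26.7,-13.7,0,0,0,1, 0,-26.7,-13.7,0,0,0,1, 0,-26.7,-13.7,0,0,0,1, 0,-12.2,-34.7,0,0,0,1, 0,-12.2,-34.7,0,0,0,1, 0,-12.2,-34.7,0,0,0,1]'
python3 -m handwheel '[0,-12.2,-34.7,0,0,0,1, 0,-12.2,-34.7,0,0,0,1, 0,-12.2,-34.7,0,0,0,1, 0,16,-34,0,0,0,1, 0,16,-34,0,0,0,1, 0,16,-34,0,0,0,1, 0,16,-34,0,0,0,1, 0,16,-34,0,0,0,1]'
python3 -m handwheel '[0,0,0,-0.142,0,0,1, 0,0,0,-0.142,0,0,1, 0,0,0,-0.142,0,0,1, 0,0,0,-0.142,0,0,1, 0,0,0,-0.142,0,0,1, 0,0,0,-0.142,0,0,1, 0,0,0,-0.142,0,0,1, 0,0,0,-0.142,0,0,1]'
python3 -m handwheel '[0,0,0,-0.142,0,0,1, 0,0,0,-0.142,0,0,1, 0,0,0,-0.142,0,0,1, 0,0,0,-0.142,0,0,1, 0,0,0,0,0,0,1, 0,0,0,0,0,0,1, 0,0,0,0,0,0,1, 0,0,0,0,0,0,1]'
python3 - <<'E'
from h import *
go([.536,.239,.25],-0.16)
d=wgrab(); cv2.imwrite("pics/w7.png",d["frame"][:,:,::-1]); np.save("pics/w7.npy",d["cam_to_world"])
print(search(d,"sleeve_blue")); print(wproj(d,(.536,.239,.054)))
E
```

```text
[ 0.60313662 -0.2474006   0.112     ] [ 0.60278084 -0.24771527  0.052     ] [ 0.52701053 -0.22456076  0.101     ] [ 0.64948066 -0.26106534  0.024     ]
clock: 11.25
tool_pos: [0.4131, -0.0086, 0.2606]
tcp_rot: [1.421, 1.058, -1.424]
contact_force: [0.5, 0.3, 0.0]
gripper_width: 0.0854
clock: 12.05
tool_pos: [0.5349, 0.2413, 0.26]
tcp_rot: [1.418, 1.058, -1.424]
contact_force: [-0.8, 0.3, -0.5]
gripper_width: 0.0855
clock: 12.85
tool_pos: [0.5341, 0.2399, 0.26]
tcp_rot: [0.562, 1.499, -0.566]
contact_force: [-1.2, -0.5, 0.2]
gripper_width: 0.0853
clock: 13.65
tool_pos: [0.5349, 0.2402, 0.2619]
tcp_rot: [0.126, 1.568, -0.126]
contact_force: [-0.6, 0.4, -0.4]
gripper_width: 0.0855
pos [0.5349 0.2402 0.2619] x [-5.e-04 -2.e-04 -1.e+00] z [ 9.872e-01 -1.597e-01 -5.000e-04] zhead -0.1604 clock 13.65
shift mm [11.9 -1.   1.3]
turn [-0.0004 -0.0005  0.0003]
turn [3.1412e+00 4.0000e-04 7.0000e-04]
[(0.61, array([0.5383, 0.2446, 0.0576])), (0.58, array([0.6476, 0.2752, 0.0313])), (0.56, array([0.5709, 0.3916, 0.0549]))]
(np.float64(279.2844844511366), np.float64(183.26473896756448))
```

View pics/w7.png

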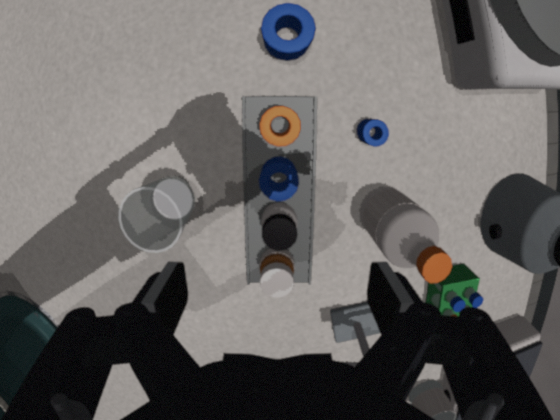

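Run:
```python
import cv2
f=cv2.imread("pics/w7.png")[90:300,140:420]; cv2.imwrite("pics/w7c.png",cv2.resize(f,(800,600),interpolation=cv2.INTER_CUBIC))
```

```text
(no output)
```

View pics/w7c.png

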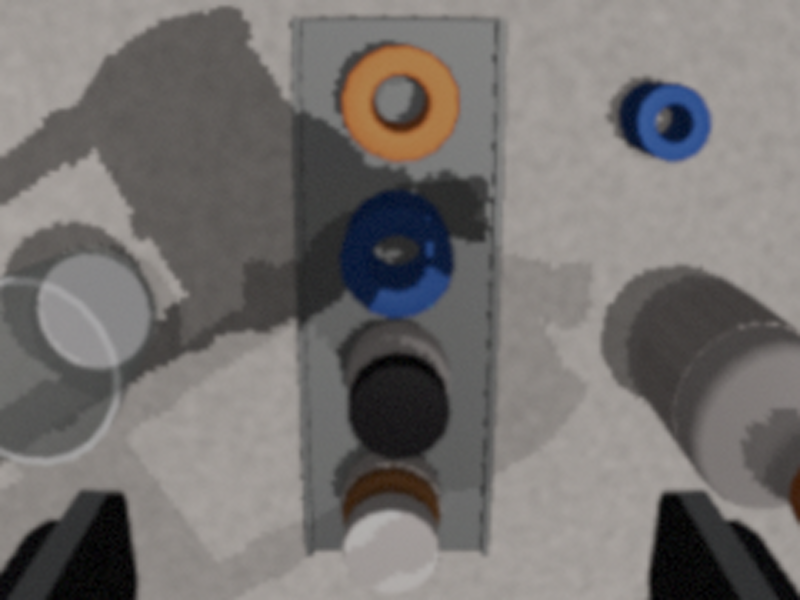

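Run:
```python
from h import *
d=vision.grab_frame("wrist"); d["cam_to_world"]=np.load("pics/w7.npy")
c=lambda u,v,z: watz(d,140+u*.35,90+v*.35,z)
print(c(397,261,.054),c(341,260,.054),c(453,260,.054),c(397,318,.054)); print(c(401,102,.054)); print("cap",c(398,406,.064),"amb",c(391,550,.068))
p=c(397,261,.054); go([p[0],p[1],.03])
e=c(495,20,.01)-c(487,550,.01); print(np.arctan2(-e[0],e[1]))
e=c(297,20,.01)-c(309,550,.01); print(np.arctan2(-e[0],e[1]))
```

```text
[0.53598094 0.2410545  0.054     ] [0.51614235 0.24466846 0.054     ] [0.55596045 0.23823169 0.054     ] [0.53259184 0.21992257 0.054     ]
[0.54641859 0.29718444 0.054     ]
cap [0.52805581 0.18961063 0.064     ] amb [0.51609824 0.13189784 0.068     ]
pos [0.5351 0.2403 0.2623] x [ 1.e-04  0.e+00 -1.e+00] z [ 9.873e-01 -1.589e-01  1.000e-04] zhead -0.1596 clock 13.8
shift mm [232.3   0.9   0.8]
-0.1459099458185513
-0.1647322316305477
```

```bash
python3 -m handwheel '[27,0.5,0.8,0,0,0,1, 27,0,0,0,0,0,1, 27,0,0,0,0,0,1, 27,0,0,0,0,0,1, 27,0,0,0,0,0,1, 27,0,0,0,0,0,1, 27,0,0,0,0,0,1, 27,0,0,0,0,0,1]'
python3 - <<'E'
from h import *
go([.536,.2405,.046])
d=wgrab(); cv2.imwrite("pics/w8.png",d["frame"][:,:,::-1])
E
```

```text
clock: 14.6
tool_pos: [0.5362, 0.2408, 0.0455]
tcp_rot: [0.125, 1.566, -0.125]
contact_force: [0.3, 1.3, -0.0]
gripper_width: 0.0853
pos [0.5362 0.2408 0.0455] x [ 7.e-04  3.e-04 -1.e+00] z [ 9.873e-01 -1.588e-01  6.000e-04] zhead -0.1595 clock 14.6
shift mm [-0.5 -0.3 -0.1]
```

View pics/w8.png

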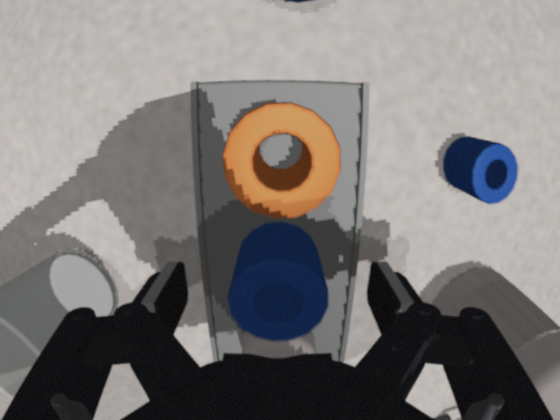

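```bash
python3 -m handwheel '[0,0,0,0,0,0,0, 0,0,0,0,0,0,0, 0,0,0,0,0,0,0, 0,0,0,0,0,0,0, 0,0,0,0,0,0,0, 0,0,0,0,0,0,0, 0,0,0,0,0,0,0, 0,0,0,0,0,0,0]'
python3 -m handwheel '[-10,0,0,0,0,0,0, -20,0,0,0,0,0,0, -30,0,0,0,0,0,0, -30,0,0,0,0,0,0, -30,0,0,0,0,0,0, -30,0,0,0,0,0,0, -30,0,0,0,0,0,0, -30,0,0,0,0,0,0]'
python3 - <<'E'
from h import *
d=wgrab(); cv2.imwrite("pics/w9.png",d["frame"][:,:,::-1]);np.save("pics/w9.npy",toolT())
go(None)
T=toolT()
for y in(-3,0,3): print(y,wproj(d,(T@[-.008,y/1000,0,1])[:3]))
E
```

```text
clock: 15.45
tool_pos: [0.5379, 0.2414, 0.0488]
tcp_rot: [0.126, 1.563, -0.123]
contact_force: [0.1, 0.4, 6.3]
gripper_width: 0.0406
clock: 16.25
tool_pos: [0.5353, 0.2404, 0.258]
tcp_rot: [0.125, 1.567, -0.125]
contact_force: [0.4, -0.7, -1.8]
gripper_width: 0.0412
pos [0.538  0.2415 0.2644] x [ 0.0084  0.0034 -1.    ] z [ 0.9874 -0.1583  0.0078] zhead -0.159 clock 16.3
-3 (np.float64(285.9324168810078), np.float64(316.8803663269525))
0 (np.float64(286.0364821251199), np.float64(310.8042814060308))
3 (np.float64(286.1408177538898), np.float64(304.5580407083097))
```

View pics/w9.png

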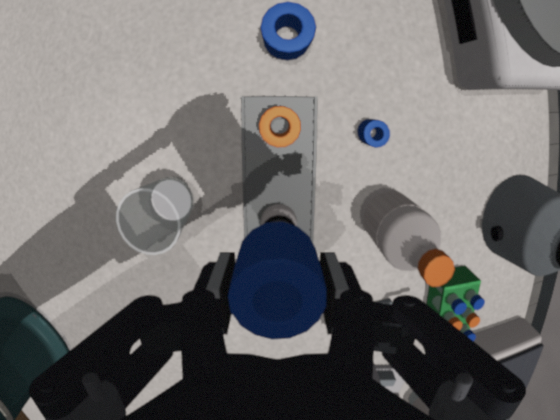

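Sleeve held between the pads (top face near (278,285)). Carrying it round the stand on the -x side.

```bash
python3 -m handwheel '[0,0,0,0,0,0,0, 0,-26.7,-17.3,0,0,0,0, 0,-26.7,-17.3,0,0,0,0, 0,-26.7,-17.3,0,0,0,0, 0,-26.7,-17.3,0,0,0,0, 0,-26.7,-17.3,0,0,0,0, 0,-26.7,-17.3,0,0,0,0, 0,-35.9,7.5,0,0,0,0]'
python3 -m handwheel '[0,-35.9,7.5,0,0,0,0, 0,-35.9,7.5,0,0,0,0, 0,-35.9,7.5,0,0,0,0, 0,-35.9,7.5,0,0,0,0, 0,-35.9,7.5,0,0,0,0, 0,0,0,0.142,0,0,0, 0,0,0,0.142,0,0,0, 0,0,0,0.142,0,0,0]'
python3 -m handwheel '[0,0,0,0.142,0,0,0, 0,0,0,0.142,0,0,0, 0,0,0,0.142,0,0,0, 0,0,0,0.142,0,0,0, 0,0,0,0.142,0,0,0, 0,0,0,0.142,0,0,0, 0,0,0,0.142,0,0,0, 0,0,0,0.142,0,0,0]'
python3 -m handwheel '[0,0,0,0.142,0,0,0, 0,0,0,0,0,0,0, 0,0,0,0,0,0,0, 0,0,0,0,0,0,0, 0,0,0,0,0,0,0, 0,0,0,0,0,0,0, 0,0,0,0,0,0,0, 0,0,0,0,0,0,0]'
python3 - <<'E'
from h import *
go([.603,-.2475,.25],-0.2925-np.pi/2)
d=wgrab(); cv2.imwrite("pics/w10.png",d["frame"][:,:,::-1]); cv2.imwrite("pics/w10c.png",cv2.resize(d["frame"][200:350,180:380,::-1],(800,600),interpolation=cv2.INTER_CUBIC))
T=toolT(); q=lambda x,y,z:[round((a-b)*4) for a,b in zip(wproj(d,(T@[x,y,z,1])[:3]),(180,200))]
for y in(-.003,0,.003): print(y,q(-.005,y,0),[q(-.005,y+dy,dz) for dy,dz in ((.021,0),(-.021,0),(0,.021),(0,-.021))])
print(q(-.005,.01,0),q(-.005,-.01,0))
E
```

```text
clock: 17.1
tool_pos: [0.406, 0.0622, 0.254]
tcp_rot: [0.123, 1.572, -0.123]
contact_force: [0.6, -0.6, -1.6]
gripper_width: 0.0411
clock: 17.9
tool_pos: [0.417, -0.121, 0.2542]
tcp_rot: [0.464, 1.524, -0.464]
contact_force: [-0.7, 0.3, -1.0]
gripper_width: 0.0409
clock: 18.7
tool_pos: [0.4171, -0.1204, 0.2543]
tcp_rot: [1.322, 1.135, -1.325]
contact_force: [-0.3, 0.6, -0.3]
gripper_width: 0.0408
clock: 19.5
tool_pos: [0.4185, -0.1209, 0.2564]
tcp_rot: [1.421, 1.057, -1.421]
contact_force: [-0.5, -0.2, -0.5]
gripper_width: 0.0411
pos [ 0.4185 -0.1209  0.2564] x [ 2.e-04 -0.e+00 -1.e+00] z [-0.2878 -0.9577 -0.    ] zhead -1.8627 clock 19.5
shift mm [  6.4 213.2  68.1]
turn [ 0.0006 -0.     -0.0002]
turn [-3.141e+00  3.000e-04 -0.000e+00]
-0.003 [390, 416] [[390, 238], [390, 567], [591, 413], [190, 414]]
0 [390, 393] [[390, 210], [390, 547], [593, 389], [188, 390]]
0.003 [390, 368] [[390, 182], [390, 527], [595, 365], [186, 366]]
[390, 309] [390, 470]
```

View pics/w10c.png

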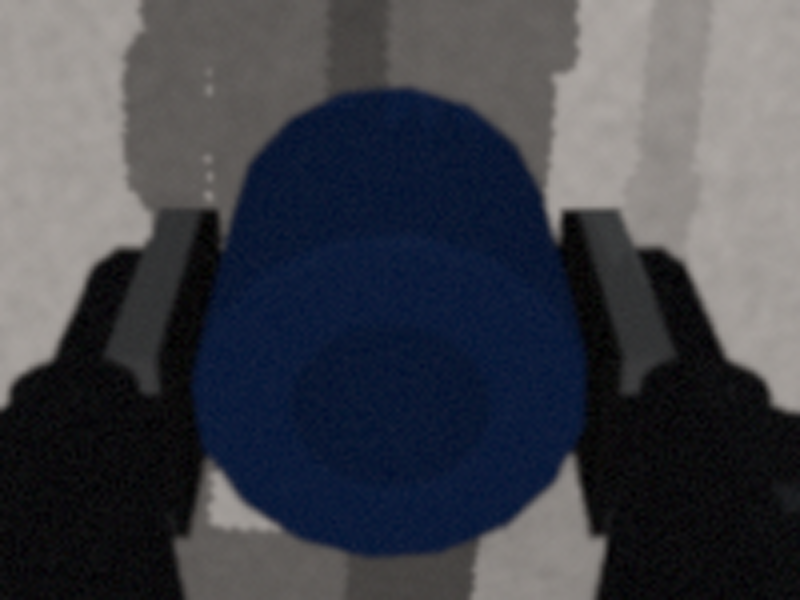

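View pics/w10.png

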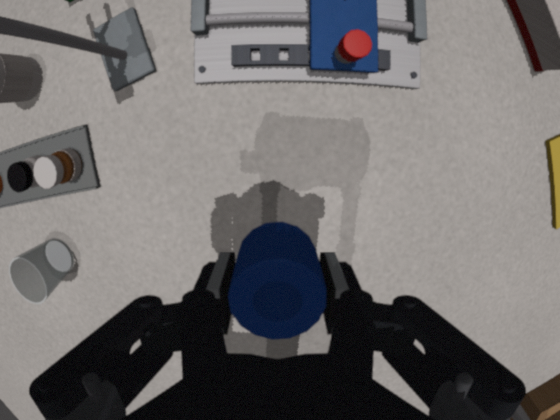

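Run:
```python
from h import *
from scipy.optimize import least_squares
d=vision.grab_frame("wrist"); T=toolT(); d["cam_to_world"]=T@d["hand_eye"]
q=lambda x,y,z:np.array([((a-b)+.5)*4-.5 for a,b in zip(wproj(d,(T@[x,y,z,1])[:3]),(180,200))])
def edges(x,y,z,r):
    P=np.array([q(x,y+r*np.sin(a),z+r*np.cos(a)) for a in np.linspace(0,6.283,60)]); return P[:,1].min(),P[:,1].max(),P[:,0].min(),P[:,0].max()
obs=np.array([237,555,195,585,325,485,294,490])
f=lambda p:np.array(edges(*p,.021)+edges(*p,.010))-obs
r=least_squares(f,[-.005,0,0]); print(r.x,r.fun)
# bottom face upper edge at v=88
x,y,z=r.x
for b in (.040,.044): print(b,edges(x+b,y,z,.021))
```

```text
[-1.83044659e-03 -3.99834687e-03 -4.40520557e-05] [-2.9483374   1.68347278 -0.34953086  2.26498612  3.98144331 -2.59444716
  3.20849723 -5.11341131]
0.04 (np.float64(94.90251815433123), np.float64(373.36817669967445), np.float64(233.86388983356505), np.float64(546.1790093398417))
0.044 (np.float64(84.3187853244508), np.float64(358.5413600492866), np.float64(236.99405554180612), np.float64(542.9250375969257))
```

```bash
python3 -m handwheel '[0,27,8.5,0,0,0,0, 0,27,8.5,0,0,0,0, 0,27,8.5,0,0,0,0, 0,27,8.5,0,0,0,0, 0,27,8.5,0,0,0,0, 0,27,8.5,0,0,0,0, 0,27,8.5,0,0,0,0, 0,26.7,8.6,0,0,0,0]'
python3 -m handwheel '[13,0,0,0,0,0,0, 13,0,0,0,0,0,0, 13,0,0,0,0,0,0, 13,0,0,0,0,0,0, 13,0,0,0,0,0,0, 13,0,0,0,0,0,0, 8,0,0,0,0,0,0, 0,0,0,0,0,0,0]'
python3 - <<'E'
from h import *
go([.6054,-.2482,.167])
d=wgrab(); cv2.imwrite("pics/w11.png",d["frame"][:,:,::-1])
s=vision.grab_frame("scene"); cv2.imwrite("pics/s11.png",cv2.resize(s["frame"][90:225,100:280,::-1],(800,600),interpolation=cv2.INTER_CUBIC))
t=vision.grab_frame("top"); cv2.imwrite("pics/t11.png",cv2.resize(t["frame"][160:260,300:433,::-1],(800,600),interpolation=cv2.INTER_CUBIC))
print([ (proj(s,p)[0]*800/180-100*800/180, (proj(s,p)[1]-90)*800/180) for p in ((.603,-.2475,.112),(.603,-.2475,.127),(.603,-.2475,.171))])
E
```

```text
clock: 20.4
tool_pos: [0.6063, -0.2489, 0.2559]
tcp_rot: [1.421, 1.057, -1.421]
contact_force: [1.2, 0.7, -0.6]
gripper_width: 0.0406
clock: 21.2
tool_pos: [0.6042, -0.2477, 0.1683]
tcp_rot: [1.42, 1.059, -1.423]
contact_force: [0.1, -0.9, -0.5]
gripper_width: 0.0413
pos [ 0.6042 -0.2477  0.1683] x [-0.0029  0.0013 -1.    ] z [-2.880e-01 -9.576e-01 -4.000e-04] zhead -1.8629 clock 21.2
shift mm [1.3 1.3 0.1]
[(np.float64(297.1245169284881), np.float64(315.2444876616326)), (np.float64(289.7517449431605), np.float64(295.6608982091211)), (np.float64(266.80842009419507), np.float64(234.71873759274558))]
```

View pics/w11.png

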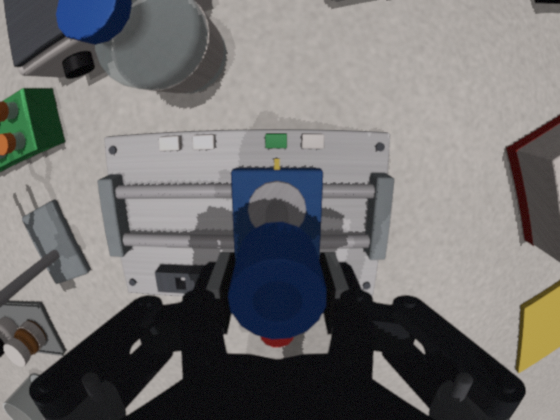

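View pics/s11.png

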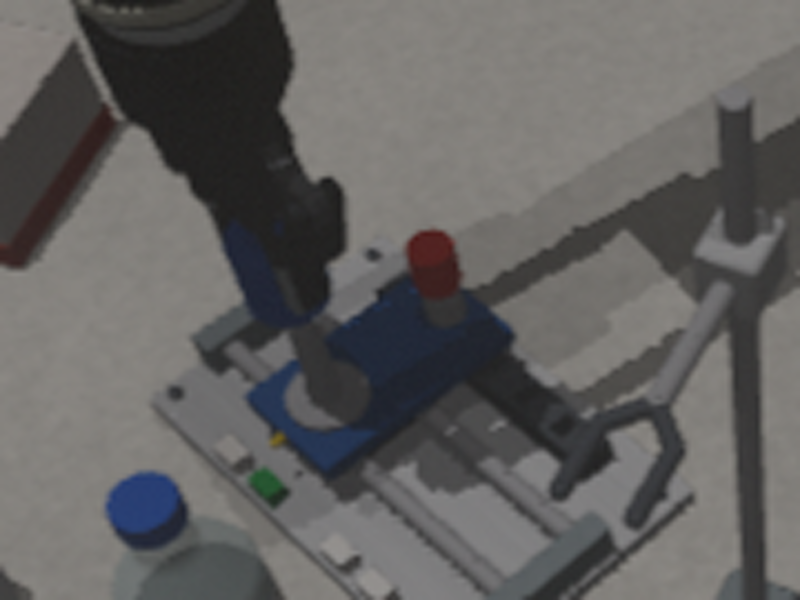

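View pics/t11.png

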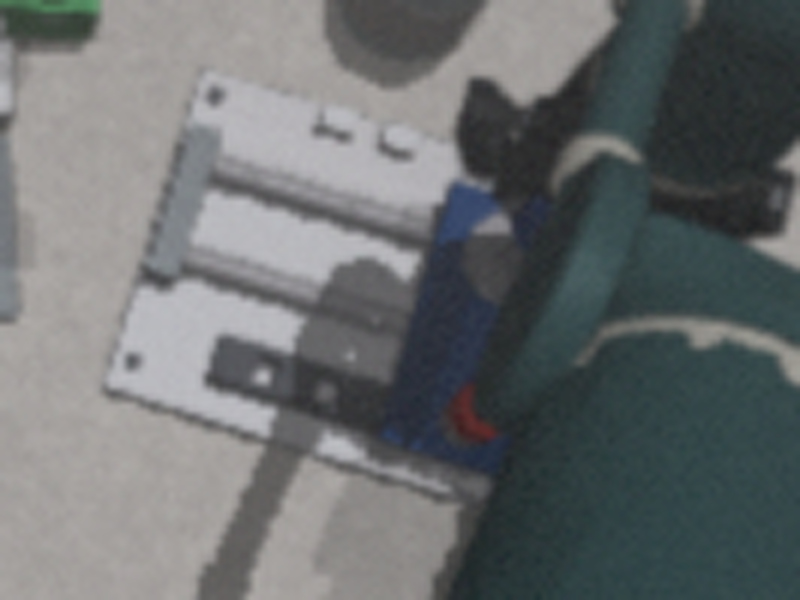

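Run:
```python
from h import *
s=vision.grab_frame("scene"); f=s["frame"][132:192,140:220,::-1].astype(float)*1.8
im=cv2.resize(np.clip(f,0,255).astype(np.uint8),(800,600),interpolation=cv2.INTER_CUBIC); cv2.imwrite("pics/s12.png",im)
s0=cv2.imread("pics/s6.png");
```

```text
(no output)
```

View pics/s12.png

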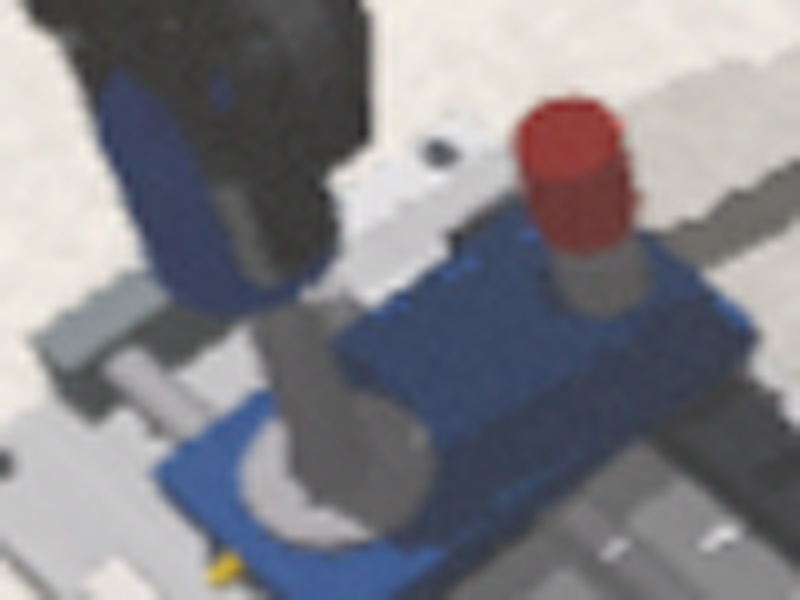

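```bash
python3 -m handwheel '[4,0,0,0,0,0,0, 4,0,0,0,0,0,0, 4,0,0,0,0,0,0, 4,0,0,0,0,0,0, 4,0,0,0,0,0,0, 2,0,0,0,0,0,0, 0,0,0,0,0,0,0, 0,0,0,0,0,0,0]'
python3 - <<'E'
from h import *
go(None); 
s=vision.grab_frame("scene"); f=s["frame"][132:192,140:220,::-1].astype(float)*1.8
cv2.imwrite("pics/s13.png",cv2.resize(np.clip(f,0,255).astype(np.uint8),(800,600),interpolation=cv2.INTER_CUBIC))
st=arm.get_state();print(st["contact_force"],st["wrist_torque"])
E
```

```text
clock: 22.2
tool_pos: [0.6054, -0.2483, 0.1482]
tcp_rot: [1.421, 1.057, -1.421]
contact_force: [0.8, -0.0, -0.7]
gripper_width: 0.0407
pos [ 0.6054 -0.2483  0.1482] x [-1.e-04  0.e+00 -1.e+00] z [-0.2881 -0.9576  0.    ] zhead -1.863 clock 22.2
[ 0.58621418 -0.31162438 -1.21068652] [0.00040557 0.01816039 0.00116267]
```

View pics/s13.png

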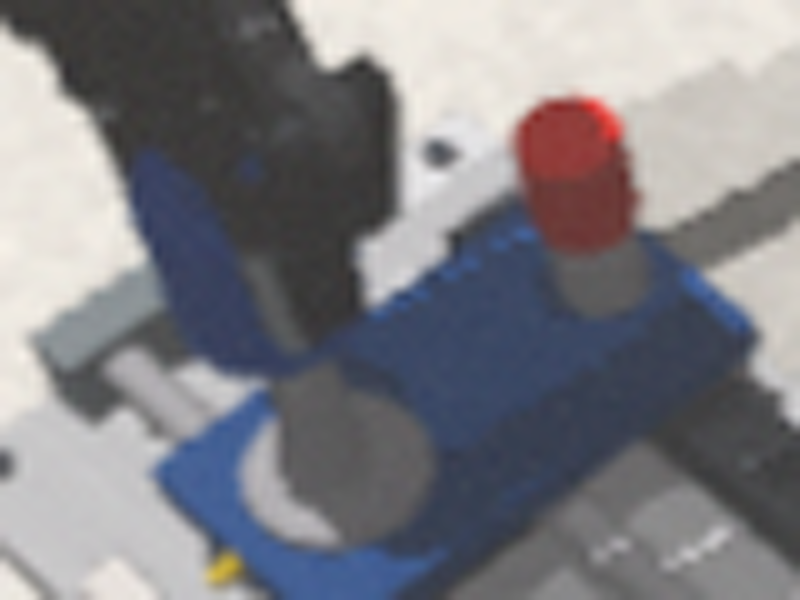

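```bash
python3 -m handwheel '[2,0,0,0,0,0,0, 2,0,0,0,0,0,0, 2,0,0,0,0,0,0, 2,0,0,0,0,0,0, 2,0,0,0,0,0,0, 0,0,0,0,0,0,0, 0,0,0,0,0,0,0, 0,0,0,0,0,0,0]'
python3 - <<'E'
from h import *
go(None); 
s=vision.grab_frame("scene"); f=s["frame"][132:192,140:220,::-1].astype(float)*1.8
cv2.imwrite("pics/s14.png",cv2.resize(np.clip(f,0,255).astype(np.uint8),(800,600),interpolation=cv2.INTER_CUBIC))
d=wgrab(); cv2.imwrite("pics/w14.png",cv2.resize(np.clip(d["frame"][200:350,180:380,::-1].astype(float)*2,0,255).astype(np.uint8),(800,600),interpolation=cv2.INTER_CUBIC))
st=arm.get_state();print(st["contact_force"],st["wrist_torque"])
E
```

```text
clock: 23.05
tool_pos: [0.6054, -0.2483, 0.1384]
tcp_rot: [1.421, 1.056, -1.421]
contact_force: [0.4, 0.2, -0.4]
gripper_width: 0.0405
pos [ 0.6054 -0.2483  0.1384] x [ 2.e-04 -1.e-04 -1.e+00] z [-0.2881 -0.9576  0.    ] zhead -1.863 clock 23.05
[ 0.31805336 -0.2126094  -1.33589675] [-0.05337223 -0.01557438  0.01960512]
```

View pics/s14.png

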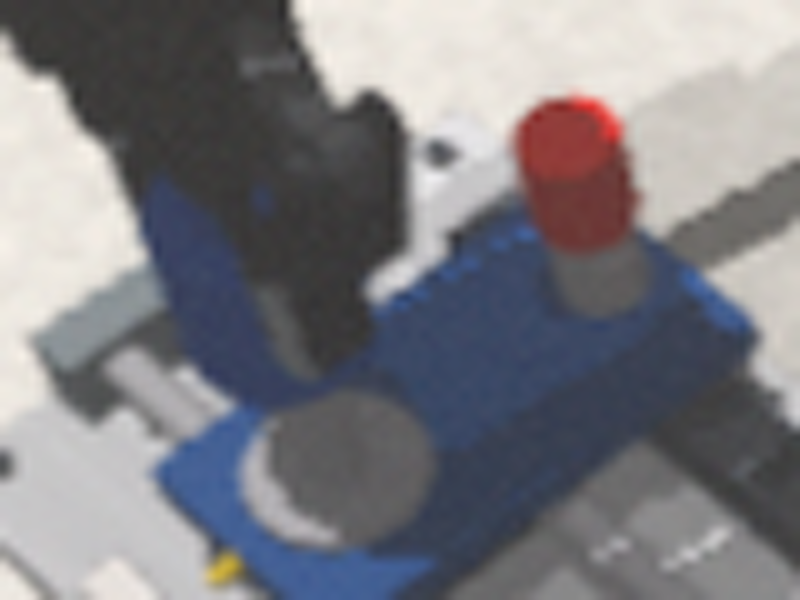

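View pics/w14.png

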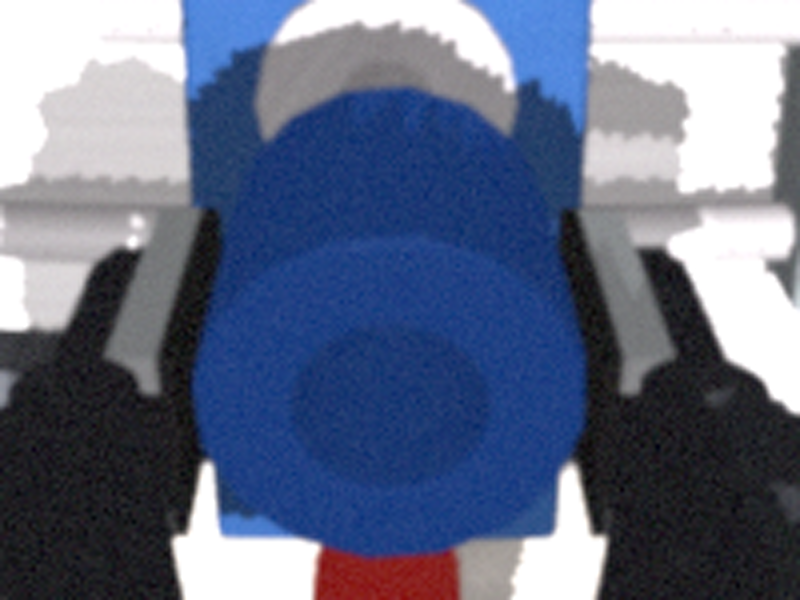

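No contact force with the sleeve about 14 mm over the post, so the post is in the bore. Continuing down.

```bash
python3 -m handwheel '[4,0,0,0,0,0,0, 4,0,0,0,0,0,0, 4,0,0,0,0,0,0, 4,0,0,0,0,0,0, 4,0,0,0,0,0,0, 4,0,0,0,0,0,0, 4,0,0,0,0,0,0, 4,0,0,0,0,0,0]'
python3 -m handwheel '[2,0,0,0,0,0,0, 2,0,0,0,0,0,0, 2,0,0,0,0,0,0, 1,0,0,0,0,0,0, 1,0,0,0,0,0,0, 1,0,0,0,0,0,0, 0,0,0,0,0,0,0, 0,0,0,0,0,0,0]'
python3 - <<'E'
from h import *
go(None)
E
```

```text
clock: 23.95
tool_pos: [0.6053, -0.2483, 0.1059]
tcp_rot: [1.421, 1.057, -1.421]
contact_force: [-0.4, 1.0, -1.1]
gripper_width: 0.0408
clock: 24.75
tool_pos: [0.6054, -0.2483, 0.0973]
tcp_rot: [1.421, 1.056, -1.421]
contact_force: [0.6, -0.6, -0.6]
gripper_width: 0.0404
pos [ 0.6054 -0.2483  0.0973] x [ 1.e-04 -0.e+00 -1.e+00] z [-0.2881 -0.9576  0.    ] zhead -1.863 clock 24.75
```

```bash
python3 -m handwheel '[1,0,0,0,0,0,0, 1,0,0,0,0,0,0, 1,0,0,0,0,0,0, 1,0,0,0,0,0,0, 1,0,0,0,0,0,0, 1,0,0,0,0,0,0, 0,0,0,0,0,0,0, 0,0,0,0,0,0,0]'
python3 -m handwheel '[1,0,0,0,0,0,0, 1,0,0,0,0,0,0, 0,0,0,0,0,0,0, 0,0,0,0,0,0,0, 0,0,0,0,0,0,0, 0,0,0,0,0,0,0, 0,0,0,0,0,0,0, 0,0,0,0,0,0,0]'
```

```text
clock: 25.55
tool_pos: [0.6053, -0.2482, 0.0912]
tcp_rot: [1.421, 1.057, -1.421]
contact_force: [-1.5, 0.1, -0.8]
gripper_width: 0.0409
clock: 26.35
tool_pos: [0.6056, -0.2483, 0.0908]
tcp_rot: [1.421, 1.056, -1.421]
contact_force: [-3.4, 1.2, 5.8]
gripper_width: 0.0406
```

Contact on the flange at the expected height (TCP 0.091, +5.8 N). Releasing.

```bash
python3 -m handwheel '[0,0,0,0,0,0,0.55, 0,0,0,0,0,0,0.6, 0,0,0,0,0,0,0.7, 0,0,0,0,0,0,0.8, 0,0,0,0,0,0,1, 0,0,0,0,0,0,1, 0,0,0,0,0,0,1, 0,0,0,0,0,0,1]'
python3 -m handwheel '[-10,0,0,0,0,0,1, -20,0,0,0,0,0,1, -20,0,0,0,0,0,1, -20,0,0,0,0,0,1, -20,0,0,0,0,0,1, -20,0,0,0,0,0,1, -20,0,0,0,0,0,1, -20,0,0,0,0,0,1]'
python3 -m handwheel '[0,-15,0,0,0,0,1, 0,-15,0,0,0,0,1, 0,-15,0,0,0,0,1, 0,-15,0,0,0,0,1, 0,0,0,0,0,0,1, 0,0,0,0,0,0,1, 0,0,0,0,0,0,1, 0,0,0,0,0,0,1]'
python3 - <<'E'
from h import *
go(None)
s=vision.grab_frame("scene"); f=s["frame"][120:240,120:280,::-1].astype(float)*1.6
cv2.imwrite("pics/s15.png",cv2.resize(np.clip(f,0,255).astype(np.uint8),(800,600),interpolation=cv2.INTER_CUBIC))
d=wgrab(); cv2.imwrite("pics/w15.png",cv2.resize(d["frame"][45:225,155:395,::-1],(800,600),interpolation=cv2.INTER_CUBIC))
print(search(d,"sleeve_blue"),search(d,"knob"))
for n,p in (("sleeve top .096",(.603,-.2475,.096)),("post top",(.603,-.2475,.112)),("knob top",(.527,-.2246,.101))):
    u=wproj(d,p); print(n,(u[0]-155)/.3,(u[1]-45)/.3)
E
```

```text
clock: 27.15
tool_pos: [0.6053, -0.2482, 0.0892]
tcp_rot: [1.421, 1.057, -1.421]
contact_force: [0.1, -0.5, 0.3]
gripper_width: 0.0853
clock: 27.95
tool_pos: [0.6054, -0.2483, 0.2411]
tcp_rot: [1.421, 1.056, -1.421]
contact_force: [0.4, -0.1, 0.3]
gripper_width: 0.0853
clock: 28.75
tool_pos: [0.5485, -0.2312, 0.2395]
tcp_rot: [1.421, 1.056, -1.421]
contact_force: [-0.4, -0.3, 0.0]
gripper_width: 0.0856
pos [ 0.5485 -0.2312  0.2395] x [ 5.e-04 -2.e-04 -1.e+00] z [-0.288  -0.9576  0.    ] zhead -1.863 clock 28.75
[(0.62, array([ 0.6091, -0.2463,  0.0984])), (0.15, array([0.4199, 0.221 , 0.0592]))] [(0.67, array([ 0.5265, -0.2283,  0.1014]))]
sleeve top .096 405.8545028047598 284.43689147339796
post top 405.94796887751465 289.2026623380715
knob top 405.8714306291728 603.441724747673
```

View pics/s15.png

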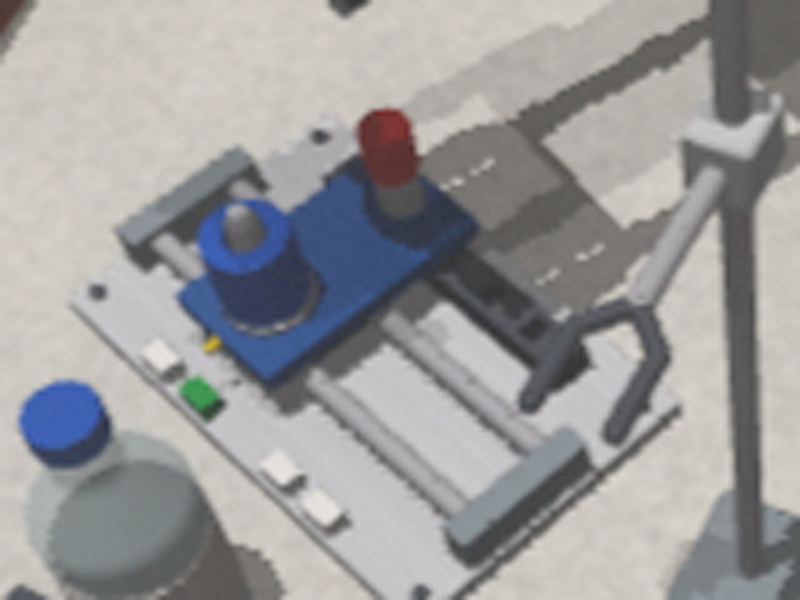

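View pics/w15.png

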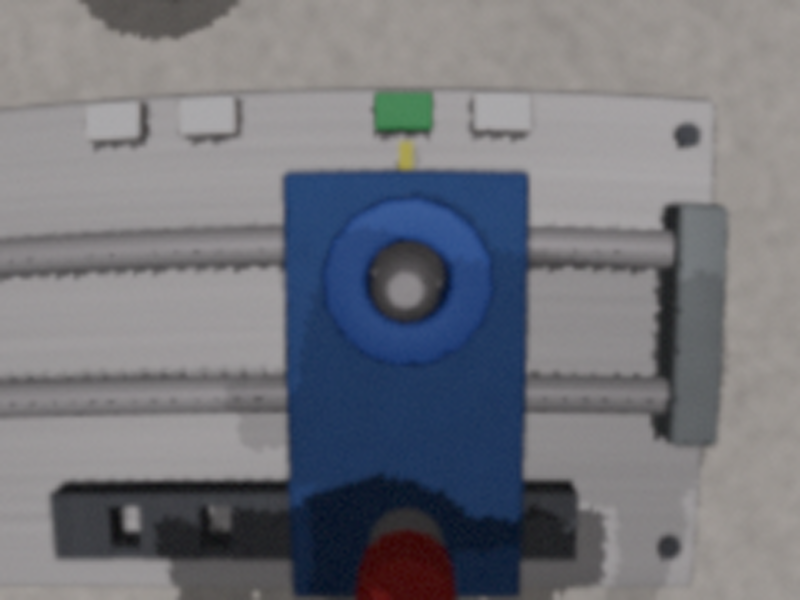

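The wrist view shows the sleeve (407,280) concentric with the post, and the pointer (405,155) on the green tag (404,112). The scene view shows the sleeve sitting on the flange (265,310) with the knob down. Handing in.

```bash
python3 -c "
from workcell import arm
print(arm.sign_off())"
```

```text
the job is handed in; nothing more can be done
None
```

The job is done and handed in at about 29 s of the 70 s allowed; no verdict was reported.

- **Slide:** I pulled the plunger up about 12.5 mm, moved the carriage 30 mm along the slide's -y to the green tag, and lowered the knob home.
- **Sleeve:** I took the middle-sized blue sleeve from the tray, carried it round the stand on its -x side, and lowered it gripped over the post. At the expected flange height the force rose to about 6 N, and I released it there.

**Last checks:**
- The pointer lines up with the green tag to within about 1 mm, and the knob top is at the at-rest height.
- The sleeve is concentric with the post and seated upright on the flange.
- The gripper is clear and the measured contact force is about zero. Nothing seen in the last pictures had been moved, though I did not re-measure every bystander.

**Disagreements:**
- The scene camera placed things about 3–5 mm off from the wrist camera; I used the wrist camera.
- The wrist picture gave the sleeve's offset in the grip as anywhere from 2 to 4 mm. I allowed 2.5 mm, and the sleeve went down the post without contact force.

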